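Angle the tube rack past the guard post into its parking bay

TASK

Park the long empty tube rack that lies in front of the low aluminium bay in that bay, behind the steel guard post, by pushing it across the worktop with the fingertips: angle one end in past the post, then swing the other end in, until the rack lies between the two end stops with its whole long side flush against the back fence. Only push it, never lift or tip it, and leave the jar, the timer and the dish that stand round the bay where they are.

Things in the scene. Friction and masses are not known exactly. Their poses are not given: they have to be found in the camera images.
- rack_mid (a point): Centre of the loose tube rack, an open plastic lattice block lying flat, 212 mm long (202 mm body and at each end a 6 mm lug, 56 mm wide, only 4 to 8 mm above the worktop), 70 mm wide, 27 mm high, 0.06 to 0.11 kg. The point is at its middle, half-way up. y axis along the length, x across the width, z up. Either way round is right.
- rack_end_a (a point): Middle of the rack's end at +106 mm along its y axis, half-way up (13.5 mm over the worktop).
- rack_end_b (a point): Middle of the rack's end at -106 mm along its y axis, half-way up.
- bay: Fixed parking bay of aluminium strips without a floor (the rack slides on the worktop). Origin on the worktop, middle of the back fence's inner face; x points into the fence, away from the open side; y along the fence, z up. Back fence 266 mm long, 8 mm thick, 30 mm high. The parked rack lies along y with its middle at x = -35 mm, and y within 19 mm of 0.
- post: Fixed steel guard post, a plain round pin 16 mm in diameter and 45 mm high, in front of the bay at x = -92 mm and y = +80 or -80 mm in the bay's frame (it varies). Origin on the worktop, on its axis. It leaves 84 mm to the back fence, so the rack fits behind it but cannot go straight in from the front.
- socket: Empty fixing point for the post, a flush steel disc 18 mm across on the worktop, with a dark middle, at the place opposite to the post; the rack slides over it.
- jar: Bystander: loose round jar with black lid, 86 mm across, 88 mm high, standing behind the bay. Origin at the centre of its underside. Leave alone.
- timer: Bystander: small white bench timer, 39 x 74 mm, 59 mm high, standing to the left of the bay. Origin at the centre of its underside. Leave alone.
- dish: Bystander: flat round petri dish, 92 mm across, 15 mm high, lying to the right of the bay. Origin at the centre of its underside. Leave alone.
- bay_stop_l (a point): Inner face of the bay's end stop at y = +125 mm in the bay's frame, at x = -20 mm, 15 mm up. The stop is a strip 8 mm thick and 30 mm high, square to the fence, reaching 40 mm forward of it (x = 0 to -40 mm). A 4 mm thick foot flange lies outside it, out to y = 155 mm.
- bay_stop_r (a point): The same for the other end stop, at y = -125 mm in the bay's frame.
Things that resemble listed ones, but are neither listed nor needed, are in the scene too. What is meant by the part that bears rack_mid is not orange, and is the smaller of those in its own colour.

How it is judged:
On the way:
1. one end of the rack is inside the bay behind the line of the post while the other end is still outside (((x of rack_end_a in the frame of bay above -0.07 m and x of rack_end_b in the frame of bay below -0.11 m) or (x of rack_end_b in the frame of bay above -0.07 m and x of rack_end_a in the frame of bay below -0.11 m))), for 0.1 s.
At the end, for the whole second after the job is handed in: The rack lies flat and still on the worktop between the end stops, and both its ends are within 6 mm of touching the back fence with the long side (x of each of rack_end_a, rack_end_b in the frame of bay above -0.041 m and x of rack_mid in the frame of bay below -0.03 m and y of rack_mid in the frame of bay between -0.022 and 0.022 m and height (world z) of rack_mid below 0.017 m and angle between rack_mid's own z axis and vertical below 0.04 rad and linear speed of rack below 0.01 m/s).
It fails at once if the rack is lifted off the worktop (height (world z) of rack_mid above 0.026 m).
It fails at once if the rack is tipped (angle between rack_mid's own z axis and vertical above 0.2 rad).
It fails at once if the jar, timer or dish is pushed away (distance of any of jar, timer, dish from where it was at the start of the episode above 0.02 m).
It also fails if it takes over 72 s, if anything falls off the work surface, if the arm or the gripper's body presses on something with over 40 N, if the wrist force passes 120 N, or if a joint passes its speed limit or range.

ROBOT

A 6-joint arm with a two-finger parallel gripper is mounted at the origin on a cart in front of the work surface, level with it; the furniture and walls round the work are solid. World frame = base frame: x ahead of the robot, y to its left, z up, the work surface at z = 0. Lengths are in m, angles in rad, forces in N, time in s.
With the tool pointing down it reaches from about 0.325 to 0.775 m from the base axis. Payload 5.5 kg.
Tool frame: the origin (TCP) lies between the finger pads; the fingertips stand 8 mm ahead of it and the grasp point (between the pads) lies 11 mm behind it (tcp_to_tips is the distance from the TCP to the fingertips, in m); z points along the fingers, y is the line along which they close (so a half turn about z gives the same grasp; the last joint's range is limited). The gripper opens to 88 mm and grips with 3 to 60 N. Pads are 20 mm wide; open, the fingers measure 115 mm over their backs; the gripper's body (75 mm by 178 mm) begins 61 mm behind the grasp point.
Start: joints at [-1.286, 0.091, 1.231, -0, 1.82, -0.057], TCP at [0.201, -0.565, 0.231] pointing down, gripper open.
Joint ranges: [-2.87, 2.87], [-0.86, 2.18], [0.17, 2.46], [-1.51, 4.65], [0.06, 2.69], [-2.65, 2.65]. Speed limits (rad/s): [2.57, 2.57, 3.01, 3.14, 3.14, 3.14].

INTERFACE

Orientations are given as a unit quaternion [w, x, y, z].
In Python, from bench import * gives the robot as it stands. Calls block until the motion is done:
- move_to(position, orientation): joint-space move of the TCP to a pose.
- move_l(position, speed=0.15, orientation=None): straight line of the TCP; orientation=None keeps the orientation; speed is the mean speed in m/s.
- movej(angles): joint-space move.
- gripper_open() and close(): open the fingers fully, or close them until they stop; the grip force is fixed at half the most.
- hold(seconds).
- inverse_kinematics(position, orientation): joint angles nearest the present ones, or None.
- state(): the state.
- get_image(name): name is "scene" or "top"; returns a dict with "frame" (480x640x3 uint8, blue, green, red), "depth" (480x640 float32, m along the optical axis (not along the pixel's ray), 0 where there is no reading), "camera_matrix" (3x3 intrinsics, pixels), "k1" (the pictures are not rectified: a ray, as slopes to the right and down, at radius r is drawn at 1 + k1 r^2 times it, then the intrinsics apply), "view" (4x4, takes a point from world to camera coordinates). Camera axes: x right, y up, looking along -z (the intrinsics and any distortion apply to the point x, -y, -z); pixel columns grow to the right and rows downward; lengths in m; the calibration is good to about 2 mm. A picture is of the moment at which its call begins.
A pose or a line that the arm cannot do raises IKError and nothing moves.
- job_done(): hands the job in; it is judged then, once.
The state is a dict: "time": time; "joint_pos": joint angles; "dq": joint speeds; "joint_torque": joint torques, N m; "ee_pos": TCP position; "ee_rot": TCP orientation; "ft_force": force on the tool from outside, world axes, zero at the start; "moment": the same for the moment, N m; "finger_gap": finger opening in m; "finger_force": force on a finger pad.
Only numpy, scipy, OpenCV 4.12 (cv2) and the standard library are available. Lean on these libraries where they do the work, as an engineer would, in place of code of your own. Each camera call takes 0.05 s, during which the arm holds its last target. There are 200 camera calls.

## Working session

There is one attempt and no reset: what is moved stays moved. The work goes in short steps, each a Python script; the robot and the scene stay as the last script left them, time stands still between calls to the robot, and variables do not carry over. Pictures are saved under pics/ and viewed, at most 10 in all, crops included, and the job is handed in when it is done.

```bash
mkdir -p pics
cat > h.py <<'E'
from bench import *
import numpy as np, cv2
def ray_pts(im,uv,z):
    K=np.array(im["camera_matrix"],float);k1=im["k1"];V=np.array(im["view"],float)
    uv=np.asarray(uv,float).reshape(-1,1,2)
    n=cv2.undistortPoints(uv,K,np.array([k1,0,0,0],float)).reshape(-1,2)
    R=V[:3,:3];o=-R.T@V[:3,3]
    d=np.c_[n[:,0],-n[:,1],-np.ones(len(n))]@R
    return o+d*((z-o[2])/d[:,2])[:,None]
def proj(im,P):
    K=np.array(im["camera_matrix"],float);V=np.array(im["view"],float)
    c=np.atleast_2d(P)@V[:3,:3].T+V[:3,3]
    s=np.c_[c[:,0]/-c[:,2],-c[:,1]/-c[:,2]]
    s=s*(1+im["k1"]*(s**2).sum(1,keepdims=True))
    return s@np.diag([K[0,0],K[1,1]])+K[:2,2]
def depth_pts(im):
    K=np.array(im["camera_matrix"],float);V=np.array(im["view"],float)
    h,w=im["depth"].shape
    u,v=np.meshgrid(np.arange(w),np.arange(h))
    n=cv2.undistortPoints(np.stack([u,v],-1).reshape(-1,1,2).astype(float),K,np.array([im["k1"],0,0,0],float)).reshape(-1,2)
    D=im["depth"].reshape(-1,1)
    c=np.c_[n[:,0],-n[:,1],-np.ones(len(n))]*D
    return ((c-V[:3,3])@V[:3,:3]).reshape(h,w,3)
E
python3 - <<'E'
from h import *
for n in("scene","top"):
    im=get_image(n);cv2.imwrite(f"pics/{n}0.png",im["frame"]);np.save(f"pics/{n}0.npy",im,allow_pickle=True)
    V=np.array(im["view"]);print(n,im["camera_matrix"],im["k1"],-V[:3,:3].T@V[:3,3])
print(state())
E
```

```text
scene [[572.762593     0.         320.76184744]
 [  0.         572.762593   240.12239581]
 [  0.           0.           1.        ]] -0.10929363770288929 [-0.53974311  0.78197333  0.9170546 ]
top [[457.69715989   0.         315.30750177]
 [  0.         457.69715989 238.27942828]
 [  0.           0.           1.        ]] -0.0032369769074257863 [0.46438952 0.09412143 1.24337337]
{'time': 0.1, 'joint_pos': array([-1.28569450e+00,  9.17805576e-02,  1.23174700e+00, -2.84472289e-05,
        1.81980079e+00, -5.67057013e-02]), 'dq': array([-0.00021333, -0.00121531, -0.00154513,  0.00089661, -0.0004578 ,
        0.00099951]), 'joint_torque': array([ 4.01448066e-03, -4.47856987e+01, -4.07570887e+01,  7.01809698e-02,
        2.84252933e-02, -9.93156686e-05]), 'ee_pos': array([ 0.20103039, -0.56505561,  0.22963217]), 'ee_rot': array([-8.60625177e-04,  9.85431686e-01,  1.70069510e-01, -1.12589573e-04]), 'ft_force': array([-0.91209847,  0.57717772,  0.60689544]), 'moment': array([-0.0576213 , -0.03027296, -0.0100669 ]), 'finger_force': 0.0, 'finger_gap': 0.08795116360308264}
```

View pics/top0.png

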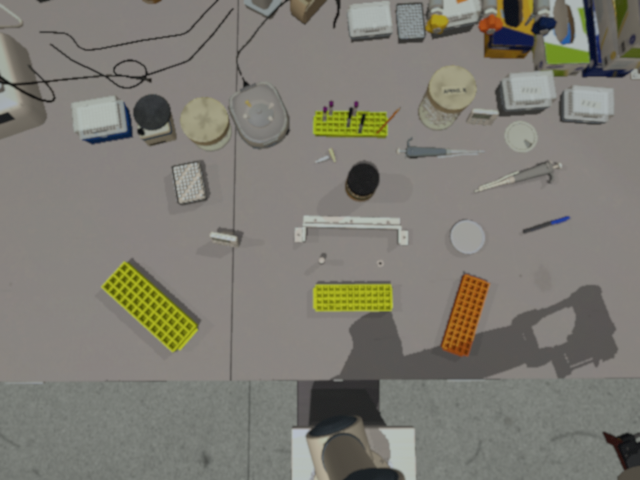

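View pics/scene0.png

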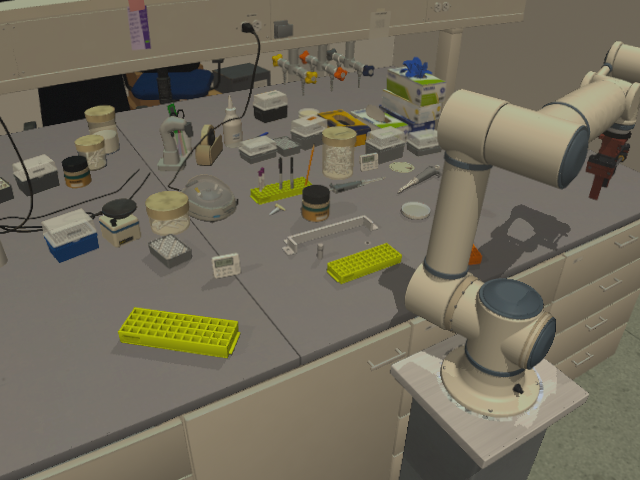

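The top view shows the candidates for the rack:
- Small empty yellow rack at (353,297), in front of the bay.
- Large yellow rack at (150,306).
- Yellow rack holding tubes at (350,123).
- Orange rack at (465,315).

I choose (353,297). The bay is at (352,228), the post at (322,258) on its left, and the socket at (380,263). Next I measure them and check a crop.

```bash
cat >> h.py <<'E'
def rack_px(im,center=None,win=None):
    hsv=cv2.cvtColor(im["frame"],cv2.COLOR_BGR2HSV)
    m=cv2.inRange(hsv,(24,120,60),(40,255,255))
    m=cv2.morphologyEx(m,cv2.MORPH_CLOSE,np.ones((7,7)))
    return m
def rack(im,expect):
    """rack pose (x,y,angle of +y axis from world y toward +x) in world from top view"""
    m=rack_px(im)
    cs=[c for c in cv2.findContours(m,cv2.RETR_EXTERNAL,cv2.CHAIN_APPROX_NONE)[0] if cv2.contourArea(c)>600]
    best=None
    for c in cs:
        W=ray_pts(im,c.reshape(-1,2),0.027)[:,:2]
        (cx,cy),(a,b),ang=cv2.minAreaRect((W*1000).astype(np.float32))
        d=np.hypot(cx/1000-expect[0],cy/1000-expect[1])
        if best is None or d<best[0]:
            box=cv2.boxPoints(((cx,cy),(a,b),ang))/1000
            e=box[1]-box[0];f=box[2]-box[1]
            l=e if np.hypot(*e)>np.hypot(*f) else f
            if l[1]<0:l=-l
            best=(d,cx/1000,cy/1000,np.arctan2(l[0],l[1]),max(a,b),min(a,b))
    return best[1:]
E
python3 - <<'E'
from h import *
im=np.load("pics/top0.npy",allow_pickle=True).item()
V=np.array(im["view"]);print(V.round(3).tolist())
m=rack_px(im)
for c in cv2.findContours(m,cv2.RETR_EXTERNAL,cv2.CHAIN_APPROX_NONE)[0]:
    if cv2.contourArea(c)>600:
        W=ray_pts(im,c.reshape(-1,2),.027)[:,:2]*1000
        print("rack",c.reshape(-1,2).mean(0).round(),[np.round(q,1) for q in cv2.minAreaRect(W.astype(np.float32))])
P=depth_pts(im)
c=P[285:310,315:392,2];print("rack z",np.percentile(c,[5,50,95]))
hsv=cv2.cvtColor(im["frame"],cv2.COLOR_BGR2HSV)
b=((hsv[...,1]<40)&(hsv[...,2]>150)).astype(np.uint8)
b[:, :290]=0;b[:,415:]=0;b[:210]=0;b[275:]=0
n,l,s,ce=cv2.connectedComponentsWithStats(b)
for i in range(1,n):
    if s[i,4]>4: print(s[i],ce[i].round(1))
for p,z in(((322,258),.045),((321.5,262),.0),((380,263),0),((362,181),.088),((224,238),.059),((467,237),.015)):
    print(p,ray_pts(im,[p],z)[0].round(4),"depth",P[int(p[1]),int(p[0])].round(3))
big=cv2.resize(im["frame"][205:325,285:425],None,fx=5,fy=5,interpolation=cv2.INTER_CUBIC);cv2.imwrite("pics/crop0.png",big)
E
```

```text
[[-0.007, -1.0, -0.001, 0.099], [0.989, -0.007, 0.144, -0.638], [-0.144, -0.0, 0.99, -1.163], [0.0, 0.0, 0.0, 1.0]]
rack [353. 297.] [array([483.6,  -2.3]), array([208.2,  70.6]), np.float64(89.6)]
rack [150. 307.] [array([463.9, 531. ]), array([271.8,  94.8]), np.float64(49.1)]
rack [350. 124.] [array([964.5,  -4.1]), array([206.6,  75.2]), np.float64(88.4)]
rack [563.  59.] [array([1152.2, -626.9]), array([121.3,  94.8]), np.float64(89.7)]
rack z [6.01316880e-05 7.35130902e-03 2.93636471e-02]
[ 294  215  114   30 1300] [350.2 224.6]
[319 258   5   5  21] [321. 260.]
[377 260   7   7  22] [380.3 262.9]
(322, 258) [0.5867 0.0774 0.045 ] depth [0.587 0.077 0.041]
(321.5, 262) [0.5804 0.0782 0.    ] depth [0.576 0.08  0.046]
(380, 263) [ 0.5766 -0.0811  0.    ] depth [ 0.577 -0.081  0.001]
(362, 181) [ 0.7826 -0.0277  0.088 ] depth [ 0.783 -0.028  0.088]
(224, 238) [0.6396 0.3335 0.059 ] depth [0.639 0.333 0.063]
(467, 237) [ 0.6443 -0.3169  0.015 ] depth [ 0.645 -0.318  0.013]
```

View pics/crop0.png

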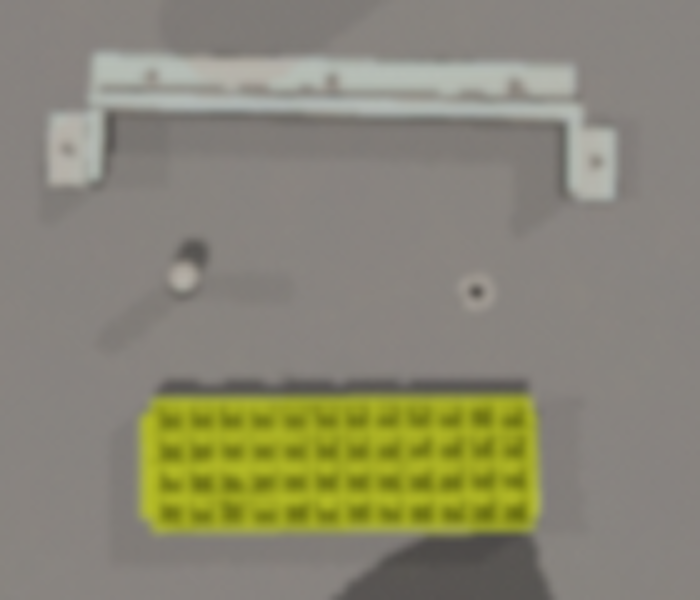

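The crop confirms the choice: a small empty yellow rack lying parallel to the bay. In full-image pixels, the fence inner edge runs from (306.2,226.4) to (398.6,229.2), the post top is at (321.6,260.4) and the socket at (380.2,263.2). The plan is to push the rack to the right, tilt it, slide it in along its axis behind the post, then swing the other end in.

```bash
cat > bayfit.py <<'E'
from h import *
im=np.load("pics/top0.npy",allow_pickle=True).item()
f=ray_pts(im,[(306.2,226.4),(398.6,229.2)],.03)[:,:2]
post=ray_pts(im,[(321.6,260.4)],.045)[0,:2];so=ray_pts(im,[(380.2,263.2)],0)[0,:2]
print("fence",f,np.linalg.norm(f[0]-f[1]),"post",post,"sock",so,np.linalg.norm(post-so))
yv=f[0]-f[1]; yv2=post-so; print("ang",np.degrees([np.arctan2(v[0],v[1]) for v in(yv,yv2)]))
d=yv/np.linalg.norm(yv)+yv2/np.linalg.norm(yv2);d/=np.linalg.norm(d);n=np.array([d[1],-d[0]])
o=(post+so)/2+.092*n; print("origin est",o,f.mean(0), (f.mean(0)-o)@n)
oo=(post+so)/2; o=oo+n*((f.mean(0)-oo)@n+.092)/2
np.save("bay.npy",np.array([o[0],o[1],np.arctan2(d[0],d[1])]))
print(np.load("bay.npy"))
E
cat >> h.py <<'E'
import os
if os.path.exists("bay.npy"):
    ox,oy,ba=np.load("bay.npy")
    BX=np.array([np.cos(ba),-np.sin(ba)]);BY=np.array([np.sin(ba),np.cos(ba)])
def w2b(p): d=np.asarray(p)[:2]-[ox,oy]; return np.array([d@BX,d@BY])
def b2w(p): return np.array([ox,oy])+p[0]*BX+p[1]*BY
def look(tag=None,exp=None):
    im=get_image("top")
    if tag: cv2.imwrite(f"pics/{tag}.png",im["frame"])
    e=exp if exp is not None else np.load("last.npy") if os.path.exists("last.npy") else (0.484,-0.002)
    x,y,th,L,W=rack(im,e);np.save("last.npy",[x,y])
    c=w2b((x,y));t=th-ba
    u=np.array([np.sin(t),np.cos(t)])
    print(f"t={state()['time']:.1f} rack bay c={np.round(c*1000,1)} th={np.degrees(t):.1f} L={L:.0f} W={W:.0f} endA={np.round((c+.106*u)*1e3)} endB={np.round((c-.106*u)*1e3)}")
    return c,t,u,np.array([-u[1],u[0]])   # n: front normal
def quat(dirb):
    """tool down, tool x axis line along bay direction dirb"""
    w=dirb[0]*BX+dirb[1]*BY; out=[]
    for s in(1,-1):
        x=np.array([s*w[0],s*w[1],0]);z=np.array([0,0,-1.]);y=np.cross(z,x)
        from scipy.spatial.transform import Rotation as Ro
        q=Ro.from_matrix(np.c_[x,y,z]).as_quat(); out.append(q[[3,0,1,2]])
    return out
def goto(pb,dirb,z=.09):
    p=b2w(pb);best=None
    for q in quat(np.asarray(dirb,float)):
        j=inverse_kinematics([p[0],p[1],z],q)
        if j is not None and (best is None or abs(j[5])<abs(best[0])): best=(j[5],q)
    if best is None: raise SystemExit(f"no IK {p}")
    move_to([p[0],p[1],z],best[1])
def line(pb,z,speed=.1): p=b2w(pb);move_l([p[0],p[1],z],speed)
def lift(z=.09):
    p=state()["ee_pos"];move_l([p[0],p[1],z],.25)
ZP=.020
E
python3 bayfit.py
python3 - <<'E'
from h import *
close()
c,t,u,n=look()
s=c+u*(.101+.010+.02)
goto(s,-u); print(state()["ee_pos"],b2w(s))
line(s,ZP,.2)
e=s+np.array([0,1])*(-.10-.02)   # move along bay -y
line(np.array([s[0],-.098+.111]),ZP,.07)
print(state()["ft_force"])
line(np.array([s[0],.03]),ZP,.15)
lift(); look()
print(state()["time"])
E
```

```text
fence [[ 0.67391037  0.11890996]
 [ 0.66457589 -0.12929278]] 0.2483782020131302 post [0.58042003 0.07848196] sock [ 0.57604034 -0.08162408] 0.16016593182546732
ang [2.15378125 1.56693195]
origin est [ 0.6701817  -0.00455772] [ 0.66924313 -0.00519141] -0.000917496776009554
[ 0.66972319 -0.00454283  0.03246935]
t=1.5 rack bay c=[-186.1   -3.8] th=-1.5 L=208 W=71 endA=[-189.  102.] endB=[-183. -110.]
[0.48483765 0.12810548 0.09017305] [0.4845147  0.12870597]
[0.1642587  0.43482055 0.08351223]
t=7.2 rack bay c=[-183.8 -150.2] th=0.4 L=95 W=71 endA=[-183.  -44.] endB=[-185. -256.]
7.2167
```

```bash
cat >> h.py <<'E'
def away():
    goto((-.17,.30),(0,1),.15)
E
python3 - <<'E'
from h import *
away(); c,t,u,n=look("a1",(0.484,-.1))
E
```

```text
t=8.3 rack bay c=[-186.3  -95.1] th=-1.5 L=207 W=71 endA=[-189.   11.] endB=[-184. -201.]
```

Run:
```python
from h import *
c,t,u,n=look()
s=c+u*.075+n*.062
goto(s,(np.cos(.2),-np.sin(.2))); line(s,ZP,.2)
line(s+np.array([.017+.066,-.005]),ZP,.07)
line(s+np.array([.05,0]),ZP,.2); lift(); away(); look("a2")
```

```text
t=8.4 rack bay c=[-186.3  -95.6] th=-1.5 L=208 W=71 endA=[-189.   10.] endB=[-184. -202.]
t=14.5 rack bay c=[-153.9 -108.4] th=25.8 L=209 W=72 endA=[-108.  -13.] endB=[-200. -204.]
```

Run:
```python
from h import *
c,t,u,n=look()
s=c+n*.060
goto(s,-n); gripper_open(); line(s,ZP,.2)
line(c+n*.023,ZP,.06)
line(s,ZP,.2); lift(); close(); away(); c,t,u,n=look("a3")
print("clear",(np.array([-.092,.08])-c)@n-.035)
```

```text
t=14.5 rack bay c=[-153.8 -108.4] th=25.8 L=208 W=72 endA=[-108.  -13.] endB=[-200. -204.]
t=22.5 rack bay c=[-133.1 -119.2] th=26.0 L=208 W=73 endA=[-87. -24.] endB=[-180. -215.]
clear 0.015280888981318096
```

Run:
```python
from h import *
c,t,u,n=look()
s=c-u*.130
goto(s,u); line(s,ZP,.2)
line(c+u*(.112-.108),ZP,.07); print(state()["ft_force"])
line(c-u*.03,ZP,.2); lift(); away(); c,t,u,n=look("a4")
print("clear",(np.array([-.092,.08])-c)@n-.035, "corner",c+.106*u-.035*n)
```

```text
t=22.6 rack bay c=[-133.4 -119.1] th=25.4 L=208 W=72 endA=[-88. -23.] endB=[-179. -215.]
[ 0.30229816  0.55306159 -0.14069913]
t=29.6 rack bay c=[-83.3 -12.9] th=25.4 L=207 W=73 endA=[-38.  83.] endB=[-129. -109.]
clear 0.01272057133484207 corner [-0.0061897   0.06781334]
```

View pics/a4.png

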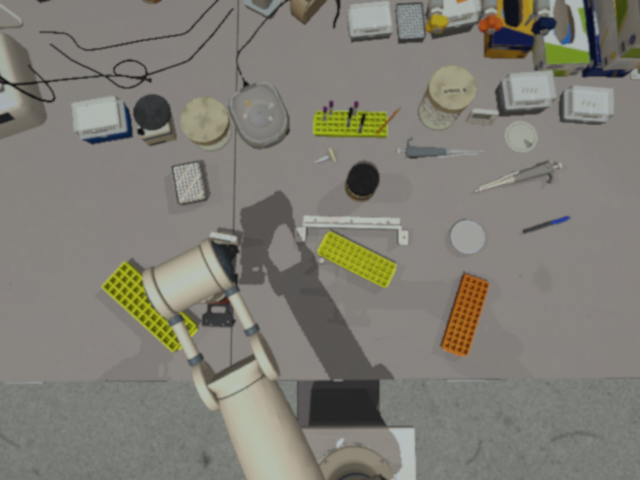

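The rack's left end is now behind the post at (322,260) and its right end, near (390,275), is still outside. Next is a partial swing to about 10°, then an end push to centre it.

Run:
```python
from h import *
c,t,u,n=look()
piv=c+.052*u
def fr(a): return np.array([np.sin(a),np.cos(a)]),np.array([-np.cos(a),np.sin(a)])
s=c-.08*u+.06*n
um,nm=fr(np.radians(18)); goto(s,-nm); line(s,ZP,.2)
u1,n1=fr(np.radians(9))
line(piv-.132*u1+.042*n1,ZP,.06)
line(piv-.132*u1+.075*n1,ZP,.2); lift(); away(); c,t,u,n=look("a5")
print("clear",(np.array([-.092,.08])-c)@n-.035, "cornerA",c+.106*u-.035*n,"cornerB",c-.106*u-.035*n)
```

```text
t=29.6 rack bay c=[-83.3 -12.9] th=25.4 L=207 W=73 endA=[-38.  83.] endB=[-129. -109.]
t=35.4 rack bay c=[-64.1 -19.7] th=9.7 L=209 W=73 endA=[-46.  85.] endB=[ -82. -124.]
clear 0.009356431369749632 cornerA [-0.01167712  0.07889789] cornerB [-0.04746066 -0.13006033]
```

Run:
```python
from h import *
c,t,u,n=look()
s=c-u*.130
goto(s,u); line(s,ZP,.2)
line(c-u*(.108-.021),ZP,.06); print(state()["ft_force"])
line(c-u*.12,ZP,.2); lift(); away(); c,t,u,n=look("a6")
print("clear",(np.array([-.092,.08])-c)@n-.035, "cornerA",c+.106*u-.035*n,"cornerB",c-.106*u-.035*n)
```

```text
t=35.5 rack bay c=[-64.1 -19.6] th=9.6 L=209 W=72 endA=[-46.  85.] endB=[ -82. -124.]
[ 0.1419423   0.63476276 -0.31448339]
t=41.0 rack bay c=[-60.3   8.7] th=10.0 L=209 W=74 endA=[-42. 113.] endB=[-79. -96.]
clear 0.008544783190606892 cornerA [-0.00748973  0.1070017 ] cornerB [-0.04426667 -0.10178397]
```

Run:
```python
from h import *
c,t,u,n=look()
y=-.015
goto((-.14,y),(1,0)); gripper_open(); line((-.14,y),ZP,.2)
f0=state()["ft_force"][:2]
line((-.086,y),ZP,.05)
x=-.086
while x<-.070:
    f=(state()["ft_force"][:2]-f0)@BX
    if f<-8: break
    x+=.0015; line((x,y),ZP,.03)
print("end x",x,f,state()["time"])
line((-.12,y),ZP,.15); lift(.12); away(); c,t,u,n=look("a7")
im=cv2.imread("pics/a7.png")[190:310,270:430];cv2.imwrite("pics/c7.png",cv2.resize(im,None,fx=5,fy=5,interpolation=cv2.INTER_CUBIC))
```

```text
t=41.0 rack bay c=[-60.3   8.7] th=10.0 L=209 W=74 endA=[-42. 113.] endB=[-79. -96.]
end x -0.07549999999999998 -13.974313988719294 47.0917
t=49.4 rack bay c=[-35.4  15.5] th=-0.6 L=209 W=69 endA=[-37. 121.] endB=[-34. -91.]
```

View pics/c7.png

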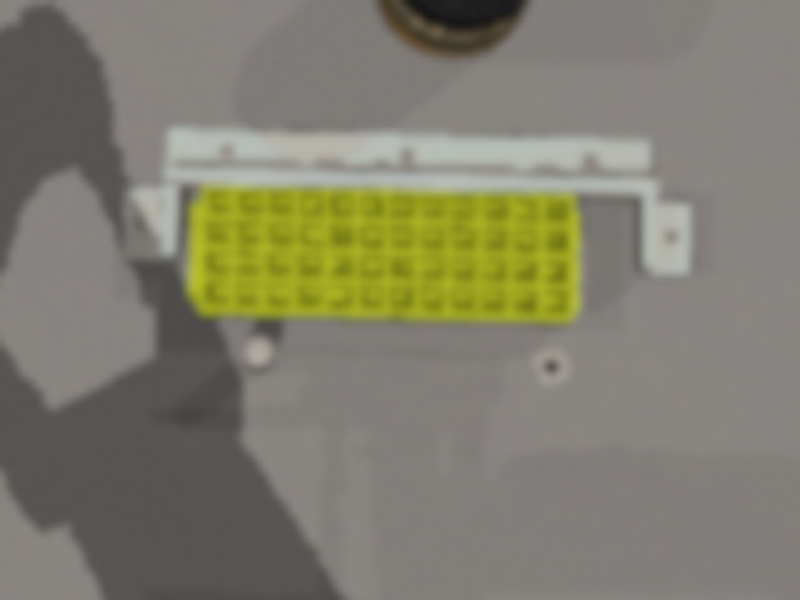

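The rack lies flush along the fence, from (195,187) to (578,194) in the crop. It is between the stops and behind the post at (258,350), so I hand it in.

```bash
python3 -c "
from bench import *
print(job_done())"
```

```text
the job is handed in; nothing more can be done
None
```

The rack is parked flush against the back fence, between the end stops and behind the post. The last picture put its ends at x = -37 and -34 mm and its middle at y = +15.5 mm. I handed the job in at about 49 s; the hand-in returned no verdict.

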